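# Seat and clamp a sample tube in a V-block measuring holder

## Robot

A 6-joint arm with a two-finger parallel gripper is mounted at the origin on the work surface. World frame = base frame: x ahead of the robot, y to its left, z up, the work surface at z = 0. Lengths are in m, angles in degrees, forces in N, time in s.
With the tool pointing down it reaches from about 0.375 to 0.9 m from the base axis. Payload 3.1 kg.
Tool frame: the origin (TCP) lies midway between the tips of the shut fingers; the grasp point (between the pads) lies bot.pinch_z behind it (bot.pinch_z is the distance from the TCP to the grasp point, in m); z points along the fingers, y is the direction in which the jaws open and shut (so a half turn about z gives the same grasp; the last joint's range is limited). The gripper opens to 87 mm and grips with 3 to 60 N. Pads are 19 mm wide; open, the fingers measure 117 mm over their backs; the gripper's body (75 mm by 190 mm) begins 51 mm behind the grasp point.
Start: joints at [-76.117, 30.224, 82.088, -0, 67.689, -10.227], TCP at [0.255, -0.57, 0.223] pointing down, gripper open.
Joint ranges: [-176.69, 176.69], [-43.24, 126.21], [12.49, 139.97], [-82, 262], [0, 151.66], [-163.58, 163.58]. Speed limits (degrees/s): [159.86, 159.86, 180, 180, 180, 180].

## Interface

Orientations are given as a 3x3 rotation matrix whose columns are the frame's x, y, z axes.
In Python, from rig import bot gives the robot as it stands.
- The arm moves only by the tool apply_moves, never from a script. Its argument "motion" is text: rows parted by semicolons, each of 7 numbers parted by spaces: the shift along the tool's x, y, z in m, then the turn, a rotation vector about the tool's x, y, z in degrees, then the finger opening in m, from 0 to 0.087. A call has exactly 8 rows; each row is the pose to reach, as a shift and turn from the pose commanded when the call began, along the tool's axes at that moment; what a row does not reach only later rows make up. A row lasts 1/8 s, in which the tool goes at most 62.5 mm and 10.7 degrees, less where a joint would pass 70% of its speed; a pose out of reach is approached as far as the arm can. A call with a gripper value outside its range is refused whole. The fingers move at their own pace and stop on an object; the grip force is fixed at half the most. Time passes only in rows, so rows that repeat a pose let the fingers close, or fill a call up. It gives the time, the measured TCP pose, the force and the opening at its end, in the units of the state.
- bot.read_state(): the state, without advancing time (a new reading comes with each control period).
- bot.capture(name): name is "scene" or "top" or "wrist"; returns the picture (420x560x3 uint8, red, green, blue); there is no depth.
- bot.get_calibration(name): a dict with "fx", "fy", "cx", "cy" (pixels), "rvec" (rotation vector, rad) and "tvec" (3), from world to camera coordinates, as OpenCV has them. Camera axes: x right, y down, z forward; pixel columns grow to the right and rows downward; lengths in m; the calibration is good to about 2 mm. A picture is of the moment at which its call begins: read the wrist's pose just before it. get_calibration takes no time and is no camera call; for the wrist camera it gives the pose at the moment of the call.
- bot.hand_in(): hands the job in, once; it reports no verdict.
Trained networks look in the newest picture that a camera, given by its name, has taken for a name from the list of things; names that differ only in an ending like _2 or _b are one class to them, and where a whole thing is asked for, a point or a joint stands for the part that bears it (a point fixed in the world has none). Each returns a list of dicts, best first, with "p" (0 to 1); they miss things now and then, are a little off and sometimes report something else, mostly with a low value. They report only what shows in the picture. A call takes as long as a camera call.
- bot.find_in(name, camera): "point" ([x, y, z] in m, in world coordinates, good to about 4 mm: the middle of the surface that is visible of it).
The state is a dict: "time_s": time; "joint_positions": joint angles; "qvel": joint speeds; "tau": joint torques, N m; "position": TCP position; "tcp_rot": TCP orientation; "force": force on the tool from outside, world axes, zero at the start; "moment": the same for the moment, N m; "opening": opening from 0.0 (shut) to 1.0 (fully open).
Only numpy, scipy, OpenCV 4.12 (cv2) and the standard library are available. Lean on these libraries where they do the work, as an engineer would, in place of code of your own. Each camera call takes 0.05 s, during which the arm holds its last target.

## Task

Take the round steel sample tube from its plastic cradle and lower it gently into the two V-rests of the measuring holder, clear of the sprung end stop, so that it settles on both V's; let it come to rest there. Then slide it along the V's towards the stop until the sprung tip is pushed fully in and you feel the hard stop, and finally swing the hinged clamp arm over and press its pad down lightly onto the tube. The tube has glass windows: never drop, bang or push it hard, and leave the bottle, jar and tip box where they stand.

Things in the scene. Friction and masses are not known exactly. Their poses are not given: they have to be found in the camera images.
- tube_center (a point): Loose round steel sample tube, dark end bands, a small glass window in each flat end; diameter 36 mm, length 200 mm, 0.36 to 0.56 kg. Point: its centre; y = tube axis (ends alike). Starts level in the cradle, axis 50 mm above the bench. Keep the force on it below 25 N from V-rests or clamp pad, 18 N from the stop, and never let it fall more than 3 mm.
- cradle: Fixed grey plastic cradle the tube lies in at the start, along the cradle's y axis: plate 110 (x) x 170 (y) x 10 mm with two V-supports at y = +-66 mm, each 12 mm long, 72 mm wide, top 51 mm above the bench; free between them for fingers. Origin: centre of its underside, on the bench.
- holder: Measuring holder fixed to the bench; origin on the bench. Dark plate 12 mm thick, x -85 to +65, y -172 to +95 mm, with two aluminium 90-degree V-rests at y = +-72 mm: each 24 mm long (y), 80 mm wide (x), V mouth 60 mm wide, tops 67 mm above the bench. Between the rests (y -60 to +60) it is free for fingers. Seated tube lies along y; end stop at the -y end, clamp hinge on the -x side.
- v_mid (a point): Point 62 mm straight above the holder's origin, same axes: where the centre of a tube seated midway lies. Lower the tube in with its centre about 25 mm to +y of this point: it is then at least 7 mm clear of the stop's tip. Sliding the freely lying tube along the V's takes about 3 to 8 N, more when pushed off-centre.
- stop_block: End stop: upright block 28 x 20 mm, top 82 mm above the bench; origin in its underside, 155 mm to -y of the holder's origin, 12 mm up. A 16 mm rod on the tube axis points to +y, with a 12 mm sprung tip: 4 mm travel, 0.8 to 1.6 N, then rigid. The rod's setting is not measured: with the tip fully in, the tube's centre is anywhere from -14 to +14 mm along y from v_mid.
- clamp (a joint): Angle of the clamp arm, rad: 0 = level, pad touching a seated tube; grows as it opens. Starts at 1.5 to 1.8 (1.57 upright, more leans to -x, away from the tube). Friction hinge, 0.2 Nm (1.8 N at the handle), stays where left; goes on to -0.12 with no tube. Arm: steel bar 16 mm wide, 12 mm thick, at y = -72 mm in the holder, rubber pad 62 mm from the hinge.
- clamp_hinge (a point): Centre of the clamp's hinge axis, on the holder at x = -62, y = -72 mm, 88 mm above the bench; its y axis is the hinge axis, parallel to the holder's y.
- clamp_handle (a point): Grip point on the clamp's handle, a dark round cross bar of 12 mm diameter parallel to the hinge axis and 112 mm from it, sticking out 66 mm from the arm's middle to -y; the point is on the bar's axis, 42 mm from the arm's middle. At clamp angle q it is at x = -62 + 112 cos q, y = -114 mm in the holder, 88 + 112 sin q mm above the bench.
- bottle: Bystander: amber glass bottle with a blue cap, 60 mm diameter, 115 mm high. Origin: centre of its underside.
- jar: Bystander: small glass jar with a white lid, 52 mm diameter, 60 mm high. Origin: centre of its underside.
- tipbox: Bystander: white box of pipette tips with green top, 85 x 115 x 65 mm. Origin: centre of its underside.

How it is judged (in metres and radians):
On the way, in this order (a step that is already met when the one before it is completed fails the run):
1. the tube lies released and at rest in both V-rests, not touching the end stop (z of tube_center in the frame of v_mid between -0.003 and 0.002 m and x of tube_center in the frame of v_mid between -0.002 and 0.002 m and angle between the y axis of tube_center and the y axis of v_mid, either way round below 0.025 rad and contact force between tube and the fingers below 0.1 N and contact force between tube and stop_block below 0.05 N and linear speed of tube below 0.02 m/s), for 0.2 s.
2. the seated tube is slid along the V's and pressed against the hard end stop with more than 2.5 N (z of tube_center in the frame of v_mid between -0.003 and 0.002 m and x of tube_center in the frame of v_mid between -0.002 and 0.002 m and angle between the y axis of tube_center and the y axis of v_mid, either way round below 0.025 rad and contact force between tube and stop_block above 2.5 N), for 0.1 s.
3. the clamp pad presses on the seated tube with more than 2 N (z of tube_center in the frame of v_mid between -0.003 and 0.002 m and x of tube_center in the frame of v_mid between -0.002 and 0.002 m and angle between the y axis of tube_center and the y axis of v_mid, either way round below 0.025 rad and contact force between tube and clamp above 2 N), for 0.1 s.
At the end, for the whole second after the job is handed in: The tube rests in both V-rests (centre within 2 mm of the V axis sideways, 2 mm above to 3 mm below its seated height, parallel within 0.025 rad), still bears on the stop's sprung tip (over 0.3 N), the clamp joint is between -0.05 and 0.04 rad, and all is at rest (z of tube_center in the frame of v_mid between -0.003 and 0.002 m and x of tube_center in the frame of v_mid between -0.002 and 0.002 m and angle between the y axis of tube_center and the y axis of v_mid, either way round below 0.025 rad and contact force between tube and stop_block above 0.3 N and value of joint clamp between -0.05 and 0.04 rad and linear speed of tube below 0.01 m/s and velocity of joint clamp below 0.05 rad/s); the robot touches nothing.
It fails at once if the tube is dropped or pushed onto the V-rests with more than 25 N, before the clamp bears on it (contact force between tube and v_rests above 25 N and contact force between tube and clamp below 0.5 N).
It fails at once if the tube is let fall: held and touched by nothing while more than 3 mm above its seated height (contact force between tube and anything else below 0.05 N and z of tube_center in the frame of v_mid above 0.003 m).
It fails at once if the tube is pushed against the end stop with more than 18 N (contact force between tube and stop_block above 18 N).
It fails at once if the clamp pad is pressed onto the tube with more than 25 N (contact force between tube and clamp above 25 N).
It fails at once if the bottle, jar or tip box is moved by more than 15 mm (distance of any of bottle, jar, tipbox from where it was at the start of the episode above 0.015 m).
It also fails if it takes over 72 s, if anything falls off the work surface, if the arm or the gripper's body presses on something with over 40 N, if the wrist force passes 120 N, or if a joint passes its speed limit or range.

## Working session

There is one attempt and no reset: what is moved stays moved. The work goes in short steps, Python scripts to look and compute and a tool call to move; the robot and the scene stay as the last step left them, time stands still between calls to the robot, and variables do not carry over. Pictures are saved under pics/ and viewed, and the job is handed in when it is done.

Besides the shell and the picture viewer there is one more tool, called after "Request:" by a JSON object that holds its "fn" and its "kwargs", one argument or row to a line. apply_moves: Moves the arm, as the interface text tells. Its arguments: {"type":"object","properties":{"motion":{"type":"string"}},"required":["motion"]}

```bash
ls; mkdir -p pics; python3 - <<'E'
from rig import bot
import cv2
print(bot.pinch_z)
print(bot.read_state())
for n in ["scene","top"]:
    im=bot.capture(n); cv2.imwrite(f"pics/{n}0.png",im[:,:,::-1])
    c=bot.get_calibration(n); print(n,c)
    for o in ["tube_center","cradle","holder","stop_block","clamp","clamp_handle","clamp_hinge","bottle","jar","tipbox"]:
        r=bot.find_in(o,n); print(o,[(x['p'],x['point']) for x in r[:2]])
E
```

```text
pics
0.0187
{'time_s': 0.0, 'joint_positions': array([-7.61177264e+01,  3.02779552e+01,  8.21558253e+01, -3.14230420e-04,
        6.76879734e+01, -1.02292734e+01]), 'qvel': array([ 0.03425893,  0.04082745,  0.03468438,  0.12183233, -0.01680986,
       -0.00223445]), 'tau': array([-1.15659745e-04, -4.40040421e+01, -1.76592994e+01,  6.32997626e-02,
        5.81435440e-02, -1.61704470e-04]), 'position': array([ 0.25515156, -0.5697563 ,  0.22158557]), 'tcp_rot': array([[ 9.12751110e-01,  4.08515784e-01, -5.14772950e-04],
       [ 4.08515939e-01, -9.12748858e-01,  2.06171720e-03],
       [ 3.72385599e-04, -2.09212762e-03, -9.99997742e-01]]), 'force': array([0.39929407, 0.30258167, 0.88891366]), 'moment': array([-0.01856538, -0.04831761,  0.01432421]), 'opening': 0.9995707068493239}
scene {'fx': 479.7290555005251, 'fy': 479.7290555005251, 'cx': 265.9683014746371, 'cy': 213.61685907006628, 'rvec': array([ 1.83174285,  1.34510047, -0.6978268 ]), 'tvec': array([-0.187937  , -0.20797603,  1.71067468])}
tube_center [(0.89, [0.546, 0.2103, 0.063]), (0.62, [0.6568, 0.3855, 0.05])]
cradle [(0.64, 
[... 393 characters left out ...]
2, 0.0482])]
top {'fx': 521.5834215467751, 'fy': 521.5834215467751, 'cx': 274.66273131504767, 'cy': 205.56223320429203, 'rvec': array([ 2.18856887, -2.16687579,  0.05828596]), 'tvec': array([0.01807462, 0.52889656, 1.51865329])}
tube_center [(0.91, [0.5317, 0.2077, 0.0649])]
cradle []
holder [(0.82, [0.5451, -0.111, 0.009])]
stop_block [(0.59, [0.5794, -0.212, 0.0714])]
clamp [(0.66, [0.5475, -0.115, 0.0154]), (0.61, [0.499, -0.1749, 0.2064])]
clamp_handle [(0.6, [0.4947, -0.1728, 0.2014])]
clamp_hinge [(0.91, [0.5504, -0.1111, 0.016])]
bottle [(0.85, [0.7063, 0.0714, 0.0824])]
jar [(0.54, [0.3385, -0.3264, 0.0603]), (0.37, [0.5378, 0.2004, 0.0101])]
tipbox [(0.78, [0.6282, 0.3946, 0.0491])]
```

View pics/top0.png

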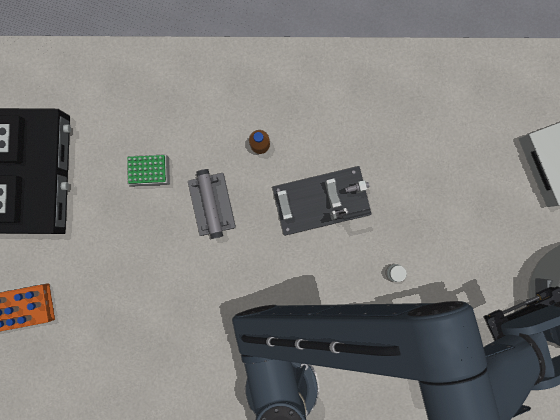

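View pics/scene0.png

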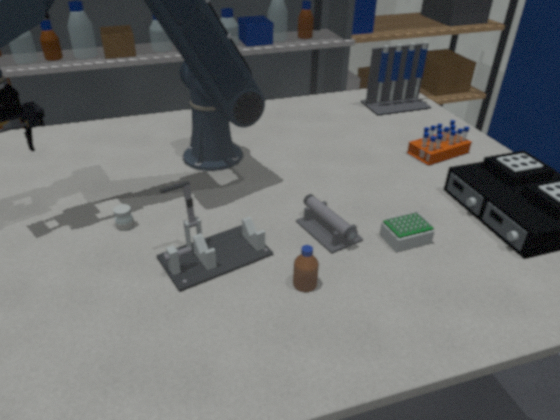

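```bash
python3 - <<'E'
import cv2,numpy as np
im=cv2.imread("pics/top0.png")
a=cv2.resize(im[150:250,180:240],None,fx=6,fy=6,interpolation=cv2.INTER_CUBIC)
cv2.imwrite("pics/crA.png",a[:600])
b=cv2.resize(im[155:245,265:385],None,fx=6,fy=6,interpolation=cv2.INTER_CUBIC)
cv2.imwrite("pics/crB.png",b)
E
```

```text
(no output)
```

View pics/crA.png

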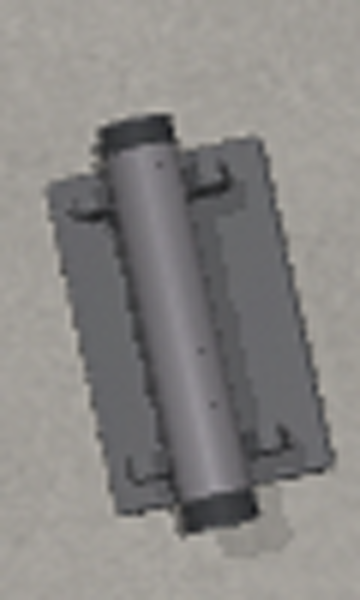

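View pics/crB.png

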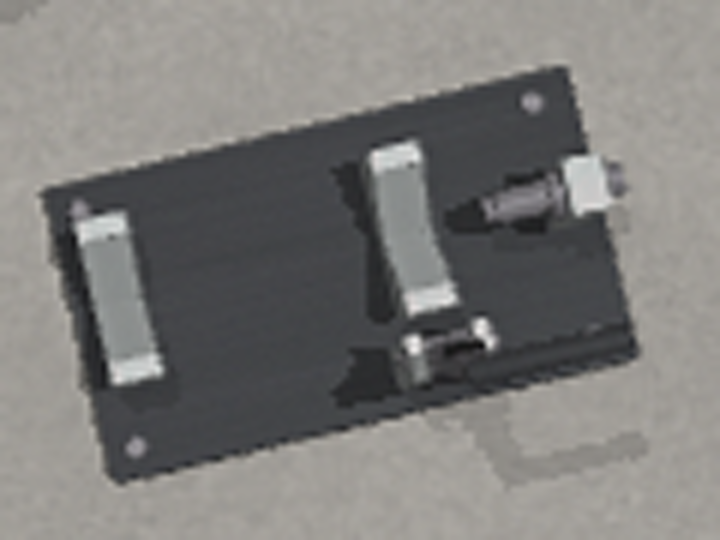

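```bash
cat > h.py <<'E'
from rig import bot
import cv2,numpy as np
from scipy.optimize import least_squares
from scipy.spatial.transform import Rotation as R
def proj(P,c):
    K=np.array([[c['fx'],0,c['cx']],[0,c['fy'],c['cy']],[0,0,1.]])
    return cv2.projectPoints(np.asarray(P,float).reshape(-1,1,3),np.asarray(c['rvec'],float),np.asarray(c['tvec'],float),K,None)[0][:,0]
def T2(p,q):
    x,y,a=p; q=np.asarray(q,float); c,s=np.cos(a),np.sin(a)
    return np.c_[x+c*q[:,0]-s*q[:,1], y+s*q[:,0]+c*q[:,1], q[:,2]]
def fit(obj,px,c,p0):
    f=lambda p:(proj(T2(p,obj),c)-px).ravel()
    r=least_squares(f,p0,loss='soft_l1'); return r.x,r.fun.reshape(-1,2)
def hold(p,q): return T2(p,[q])[0]
E
cat > a.py <<'E'
from h import *
c=bot.get_calibration("top")
off=np.array([265,155]);g=lambda l:(np.array(l)+.5)/6-.5+off
H=[(65,95,12),(65,-172,12),(-85,-172,12),(-85,95,12),(40,84,67),(40,60,67),(-40,84,67),(-40,60,67),(40,-60,67),(40,-84,67),(-40,-60,67),(-40,-84,67)]
px=g([(40,190),(568,66),(637,355),(115,484),(75,218),(125,211),(115,385),(163,374),(367,150),(418,143),(406,312),(459,302)])
p,r=fit(np.array(H)/1e3,px,c,[.56,-.12,.2]);print("holder",p,np.degrees(p[2]));print(r.round(1).tolist())
off=np.array([180,150])
C=[(55,85,10),(55,-85,10),(-55,-85,10),(-55,85,10)]
# image up=+x: cradle long axis roughly along world x ; cradle y -> 'up'
px=g([(48,188),(262,137),(332,468),(118,515)])
# corners: TL,TR,BR,BL
p,r=fit(np.array([(-55,85,10),(55,85,10),(55,-85,10),(-55,-85,10)])/1e3,px,c,[.53,.2,-1.4]);print("cradle",p,np.degrees(p[2]));print(r.round(1).tolist())
# tube: silhouette end centres at z=.05 ~ 
px=g([(100,138),(173,120),(183,534),(256,514)])
p,r=fit(np.array([(-18,100,50),(18,100,50),(-18,-100,50),(18,-100,50)])/1e3,px,c,[.53,.2,-1.4]);print("tube",p,np.degrees(p[2]));print(r.round(1).tolist())
E
python3 a.py
```

```text
holder [ 0.5471739  -0.07485448  0.24534542] 14.057257177846953
[[0.4, -0.2], [-0.2, -0.5], [0.8, 0.4], [-0.3, 0.0], [-0.1, 0.6], [-0.3, -0.2], [-0.2, -0.0], [-0.0, -0.2], [0.2, 0.2], [-0.2, -0.6], [0.4, 0.3], [-0.2, 0.1]]
cradle [ 0.53229811  0.21199137 -1.34073569] -76.81849661243166
[[-0.3, -0.7], [0.0, -0.2], [0.5, 0.3], [-0.2, 0.6]]
tube [ 0.5296679   0.21227931 -1.34504602] -77.06546011240776
[[-0.1, -0.9], [-0.2, -0.6], [0.1, 0.4], [0.2, 1.1]]
```

Request:
{"fn": "apply_moves", "kwargs": {
  "motion": "0.03 -0.03 -0.02 0 0 0 0.087; 0.07 -0.075 -0.04 0 0 0 0.087; 0.11 -0.12 -0.06 0 0 0 0.087; 0.15 -0.16 -0.07 0 0 0 0.087; 0.19 -0.20 -0.07 0 0 0 0.087; 0.23 -0.245 -0.07 0 0 0 0.087; 0.27 -0.285 -0.07 0 0 0 0.087; 0.31 -0.325 -0.07 0 0 0 0.087"
}}

```text
time_s: 2.1
position: [0.406, -0.1455, 0.2929]
tcp_rot: [[0.913, 0.408, 0.001], [0.408, -0.913, -0.001], [0.001, 0.001, -1.0]]
force: [0.4, -1.2, -0.0]
opening: 0.997
```

Request:
{"fn": "apply_moves", "kwargs": {
  "motion": "0.04 -0.042 0.01 0 0 1 0.087; 0.08 -0.085 0.02 0 0 3 0.087; 0.12 -0.127 0.03 0 0 5 0.087; 0.16 -0.169 0.04 0 0 7 0.087; 0.20 -0.211 0.05 0 0 9 0.087; 0.235 -0.25 0.06 0 0 11.2 0.087; 0.26 -0.276 0.07 0 0 11.2 0.087; 0.26 -0.276 0.07 0 0 11.2 0.087"
}}

```text
time_s: 3.1
position: [0.5301, 0.2132, 0.2216]
tcp_rot: [[0.974, 0.227, -0.001], [0.227, -0.974, 0.0], [-0.001, -0.0, -1.0]]
force: [-0.2, -1.4, 0.5]
opening: 0.995
```

```bash
python3 - <<'E'
from h import *
s=bot.read_state();print(s['time_s'],s['position'],s['tcp_rot'].round(3),s['force'])
c=bot.get_calibration("wrist");im=bot.capture("wrist");cv2.imwrite("pics/w1.png",im[:,:,::-1]);np.save("w1.npy",c,allow_pickle=True);print(c)
im=bot.capture("scene");cv2.imwrite("pics/s1.png",im[:,:,::-1])
E
```

```text
3.1 [0.5301406  0.21319975 0.22161123] [[ 0.974  0.227 -0.001]
 [ 0.227 -0.974  0.   ]
 [-0.001 -0.    -1.   ]] [-0.18435646 -1.37077311  0.5243223 ]
{'fx': 355.80488989958815, 'fy': 355.80488989958815, 'cx': 281.75556596691257, 'cy': 210.7505737536299, 'rvec': array([-2.27636508,  1.80712816,  0.26016519]), 'tvec': array([0.08881516, 0.50718672, 0.54908336])}
```

View pics/w1.png

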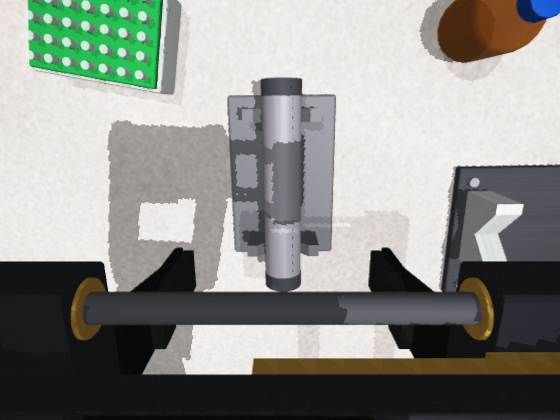

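View pics/s1.png

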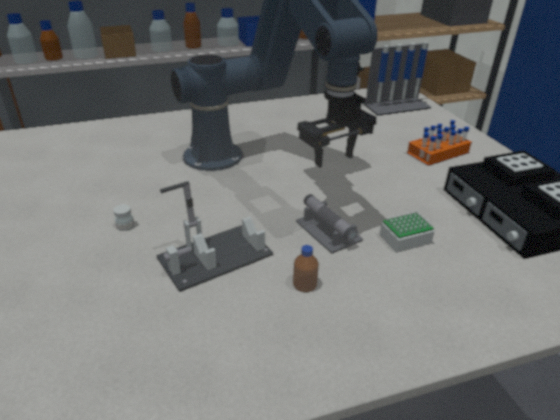

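```bash
python3 - <<'E'
from h import *
c=np.load("w1.npy",allow_pickle=True).item()
px=np.array([(261.5,80),(301,80),(265.5,287),(300.5,287)])
for s in (-1,):
  O=np.array([(18,100,55),(-18,100,55),(18,-100,55),(-18,-100,55)])/1e3*np.array([-1,1,1])
  p,r=fit(O,px,c,[.53,.212,-1.34]);print(p,np.degrees(p[2]),r.round(1).tolist())
px=np.array([(228,96),(335,96),(331,250),(235,250)])
p,r=fit(np.array([(-55,85,10),(55,85,10),(55,-85,10),(-55,-85,10)])/1e3,px,c,[.53,.2,-1.4]);print("cradle",p,np.degrees(p[2]),r.round(1).tolist())
E
```

```text
[ 0.52848214  0.21381652 -1.33384169] -76.42349947975994 [[-0.9, 0.3], [1.0, -0.1], [-0.0, 0.0], [-0.0, -0.2]]
cradle [ 0.53241589  0.21450102 -1.33441127] -76.45613367840608 [[-1.2, -0.6], [1.8, -1.5], [0.4, 2.2], [-0.6, 2.9]]
```

Request:
{"fn": "apply_moves", "kwargs": {
  "motion": "0 0 0.025 0 0 0 0.087; 0 0 0.055 0 0 0 0.087; 0 0 0.085 0 0 0 0.087; 0 0 0.115 0 0 0 0.087; 0 0 0.145 0 0 0 0.087; 0 0 0.17 0 0 0 0.087; 0 0 0.185 0 0 0 0.087; 0 0 0.189 0 0 0 0.087"
}}

```text
time_s: 4.2
position: [0.53, 0.2101, 0.0333]
tcp_rot: [[0.975, 0.222, -0.001], [0.222, -0.975, -0.0], [-0.001, 0.0, -1.0]]
force: [0.2, 0.4, 0.3]
opening: 1.0
```

Request:
{"fn": "apply_moves", "kwargs": {
  "motion": "0 0 0 0 0 0 0.05; 0 0 0 0 0 0 0.042; 0 0 0 0 0 0 0.036; 0 0 0 0 0 0 0.03; 0 0 0 0 0 0 0.025; 0 0 0 0 0 0 0.02; 0 0 0 0 0 0 0.02; 0 0 0 0 0 0 0.02"
}}

```text
time_s: 5.2
position: [0.5297, 0.2128, 0.0337]
tcp_rot: [[0.975, 0.223, -0.0], [0.223, -0.975, 0.003], [0.0, -0.003, -1.0]]
force: [-1.4, 6.8, 1.2]
opening: 0.407
```

Request:
{"fn": "apply_moves", "kwargs": {
  "motion": "0 0 -0.003 0 0 0 0.02; 0 0 -0.01 0 0 0 0.02; 0 0 -0.025 0 0 0 0.02; 0 0 -0.05 0 0 0 0.02; 0 0 -0.08 0 0 0 0.02; 0 0 -0.11 0 0 0 0.02; 0 0 -0.135 0 0 0 0.02; 0 0 -0.15 0 0 0 0.02"
}}

```text
time_s: 6.2
position: [0.5305, 0.2108, 0.1857]
tcp_rot: [[0.975, 0.223, 0.003], [0.223, -0.975, 0.0], [0.003, 0.0, -1.0]]
force: [0.5, -0.5, -3.8]
opening: 0.405
```

Request:
{"fn": "apply_moves", "kwargs": {
  "motion": "-0.002 0.01 0 0 0 -3 0.02; -0.005 0.025 0 0 0 -8 0.02; -0.008 0.043 0 0 0 -15 0.02; -0.012 0.065 0 0 0 -22 0.02; -0.016 0.086 0 0 0 -29 0.02; -0.02 0.108 0 0 0 -36 0.02; -0.023 0.122 0 0 0 -42 0.02; -0.024 0.129 0 0 0 -45 0.02"
}}

```text
time_s: 7.2
position: [0.535, 0.0788, 0.1835]
tcp_rot: [[0.531, 0.848, -0.001], [0.848, -0.531, -0.0], [-0.001, -0.001, -1.0]]
force: [0.0, 0.3, -4.7]
opening: 0.406
```

Request:
{"fn": "apply_moves", "kwargs": {
  "motion": "-0.008 0.006 0 0 0 -3 0.02; -0.02 0.014 0 0 0 -8 0.02; -0.036 0.025 0 0 0 -15 0.02; -0.054 0.037 0 0 0 -22 0.02; -0.072 0.05 0 0 0 -29 0.02; -0.09 0.062 0 0 0 -37 0.02; -0.103 0.071 0 0 0 -43 0.02; -0.1082 0.0744 0 0 0 -46.15 0.02"
}}

```text
time_s: 8.2
position: [0.5407, -0.0524, 0.1835]
tcp_rot: [[-0.244, 0.97, -0.001], [0.97, 0.244, -0.0], [0.0, -0.001, -1.0]]
force: [1.2, -0.2, -3.6]
opening: 0.406
```

```bash
python3 - <<'E'
from h import *
s=bot.read_state();print(s['time_s'],s['position'],s['tcp_rot'].round(4),s['force'],s['moment'])
c=bot.get_calibration("wrist");im=bot.capture("wrist");cv2.imwrite("pics/w2.png",im[:,:,::-1]);np.save("w2.npy",c,allow_pickle=True)
c=bot.get_calibration("top");im=bot.capture("top");cv2.imwrite("pics/t2.png",im[:,:,::-1])
cv2.imwrite("pics/t2c.png",cv2.resize(im[140:260,180:390,::-1],None,fx=3.8,fy=3.8,interpolation=cv2.INTER_CUBIC))
E
```

```text
8.2 [ 0.54068903 -0.05241696  0.18349697] [[-2.436e-01  9.699e-01 -7.000e-04]
 [ 9.699e-01  2.436e-01 -1.000e-04]
 [ 1.000e-04 -7.000e-04 -1.000e+00]] [ 1.22998549 -0.22210855 -3.60552913] [ 0.02821785 -0.12194742  0.01274827]
```

View pics/w2.png

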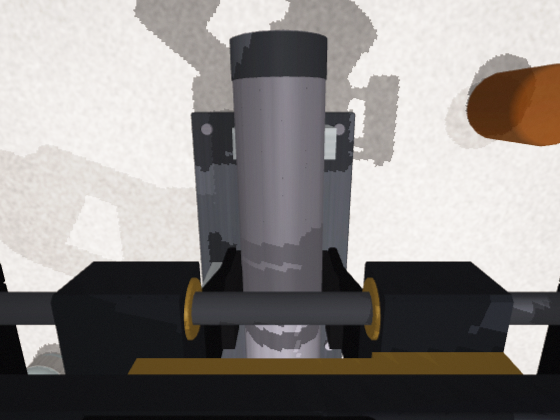

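View pics/t2c.png

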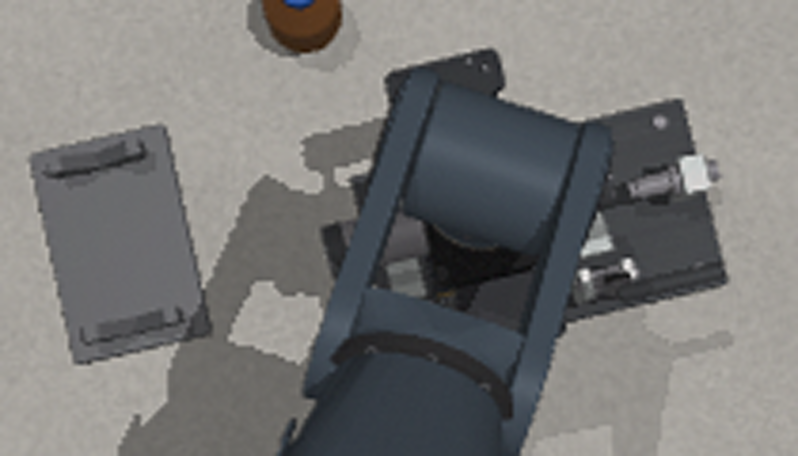

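```bash
python3 - <<'E'
from h import *
c=np.load("w2.npy",allow_pickle=True).item()
p=np.array([.5472,-.0749,.2453])
O=np.array([(-85,95,12),(65,95,12),(-40,84,67),(40,84,67),(40,60,67)])/1e3
print(proj(T2(p,O),c).round(1))
px=np.array([(191.5,113),(354.5,112),(233,128),(336,127.5),(336,159)])
q,r=fit(O,px,c,p);print(q,np.degrees(q[2]),r.round(1).tolist())
# tube far end
v=T2(p,[(0,.125,.0)])[0]
for yy in(.12,.125,.13):
  print(yy,proj(T2(p,np.array([(-.018,yy,.202),(.018,yy,.202)])),c).round(1).tolist())
im=cv2.imread("pics/w2.png");cv2.imwrite("pics/w2c.png",cv2.resize(im[90:270,180:370],None,fx=3,fy=3,interpolation=cv2.INTER_CUBIC))
E
```

```text
[[189.7 114.4]
 [355.3 114.5]
 [231.6 130.9]
 [336.  130.9]
 [334.7 162.2]]
[ 0.5479184  -0.07254409  0.25276191] 14.482190847513523 [[-1.3, -0.3], [1.6, -0.5], [-0.7, 0.4], [1.0, 0.2], [-0.2, 0.1]]
0.12 [[237.6, 56.2], [333.9, 56.3]]
0.125 [[237.1, 41.6], [334.5, 41.6]]
0.13 [[236.6, 26.6], [335.1, 26.7]]
```

View pics/w2c.png

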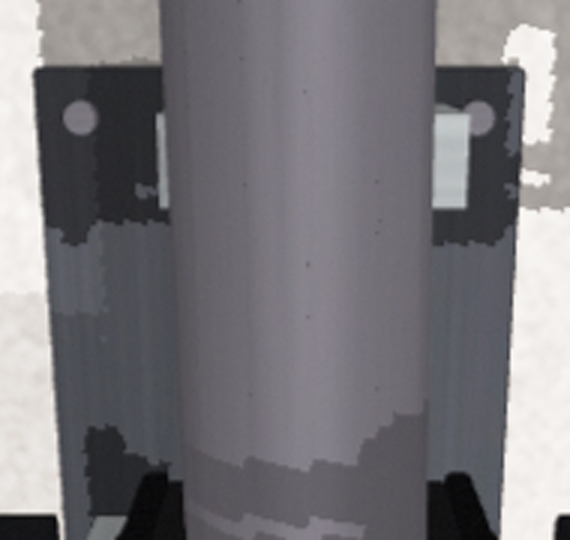

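```bash
python3 - <<'E'
from h import *
c=np.load("w2.npy",allow_pickle=True).item()
from scipy.optimize import least_squares
L=np.array([(231,45),(241,223)]);Rr=np.array([(327.3,45),(322.7,223)])
# unknown lateral u, yaw a, z ; tangency approximated by axis-line midpoints
Rw=cv2.Rodrigues(np.asarray(c['rvec'],float))[0];C=-Rw.T@np.asarray(c['tvec']);print("cam",C,"axis",Rw[2],"tube z",)
def sil(p):
    x,a,z=p; out=[]
    base=np.array([.541,-.051,0]);hx=np.array([np.cos(a),np.sin(a),0]);hy=np.array([-np.sin(a),np.cos(a),0])
    A=base+hx*x+np.array([0,0,z])
    w=C-A; w=w-hy*(w@hy); D=np.linalg.norm(w); w/=D; t=np.cross(w,hy); s=.018/D
    e=[]
    for sg,pts in((-1,L),(1,Rr)):
        n=A+.018*(s*w+sg*np.sqrt(1-s*s)*t)
        q=proj([n+hy*0.05,n+hy*.12],c)
        d=q[1]-q[0]
        for P in pts:
            e.append(((P-q[0])[0]*d[1]-(P-q[0])[1]*d[0])/np.linalg.norm(d))
    return np.array(e)
for sgn in(1,):
    r=least_squares(sil,[0,.2453,.2022]);print(r.x,np.degrees(r.x[1]),r.fun)
E
```

```text
cam [0.52105437 0.02373271 0.34578515] axis [ 0.06804392 -0.2731534  -0.95956097] tube z
[-1.06398166e+01  2.65563172e-01 -1.97321963e+03] 15.215648942789624 [ 47.69978111  41.30342545 -48.587578   -40.38600947]
```

```bash
python3 - <<'E'
from h import *
c=np.load("w2.npy",allow_pickle=True).item()
L=np.array([(231,45),(241,223)]);Rr=np.array([(327.3,45),(322.7,223)])
Rw=cv2.Rodrigues(np.asarray(c['rvec'],float))[0];C=-Rw.T@np.asarray(c['tvec'])
def sil(p,flip):
    x,a,z=p
    base=np.array([.541,-.051,0]);hx=np.array([np.cos(a),np.sin(a),0]);hy=np.array([-np.sin(a),np.cos(a),0])
    A=base+hx*x+np.array([0,0,z])
    w=C-A; w=w-hy*(w@hy); D=np.linalg.norm(w); w/=D; t=np.cross(w,hy); s=.018/D
    e=[]
    for sg,pts in((-1,L),(1,Rr)):
        n=A+.018*(s*w+flip*sg*np.sqrt(1-s*s)*t)
        q=proj([n+hy*0.05,n+hy*.12],c); d=q[1]-q[0]
        for P in pts: e.append(((P-q[0])[0]*d[1]-(P-q[0])[1]*d[0])/np.linalg.norm(d))
    return np.array(e)
for f in(1,-1):
    r=least_squares(sil,[0,.2453,.2022],args=(f,),x_scale=[.001,.01,.01]);print(r.x,np.degrees(r.x[1]),r.fun)
E
```

```text
[-2.17347591e+01  2.65578715e-01 -4.02218102e+03] 15.216539520525988 [ 47.69238601  41.29952239 -48.59133167 -40.38674203]
[-0.00076793  0.26037737  0.19795945] 14.918524324070152 [ 0.53631984 -0.61585979 -0.53580444  0.61525114]
```

Request:
{"fn": "apply_moves", "kwargs": {
  "motion": "0 0.0005 0.01 0 0 0 0.02; 0 0.001 0.03 0 0 0 0.02; 0 0.0018 0.055 0 0 0 0.02; 0 0.0018 0.08 0 0 0 0.02; 0 0.0018 0.1 0 0 0 0.02; 0 0.0018 0.115 0 0 0 0.02; 0 0.0018 0.125 0 0 0 0.02; 0 0.0018 0.13 0 0 0 0.02"
}}

```text
time_s: 9.3
position: [0.5429, -0.0508, 0.0531]
tcp_rot: [[-0.243, 0.97, -0.0], [0.97, 0.243, 0.0], [0.0, -0.0, -1.0]]
force: [1.2, -0.1, -4.0]
opening: 0.407
```

```bash
python3 - <<'E'
from h import *
s=bot.read_state();print(s['time_s'],s['position'],s['tcp_rot'].round(4),s['force'],s['moment'])
im=bot.capture("scene");cv2.imwrite("pics/s3.png",cv2.resize(im[160:310,130:380,::-1],None,fx=3.2,fy=3.2,interpolation=cv2.INTER_CUBIC))
im=bot.capture("wrist");cv2.imwrite("pics/w3.png",im[:,:,::-1])
E
```

```text
9.3 [ 0.54287414 -0.050752    0.05308605] [[-2.43e-01  9.70e-01 -2.00e-04]
 [ 9.70e-01  2.43e-01  1.00e-04]
 [ 1.00e-04 -2.00e-04 -1.00e+00]] [ 1.15415964 -0.07289773 -3.99880215] [-0.00872383 -0.12705121  0.00064825]
```

View pics/s3.png

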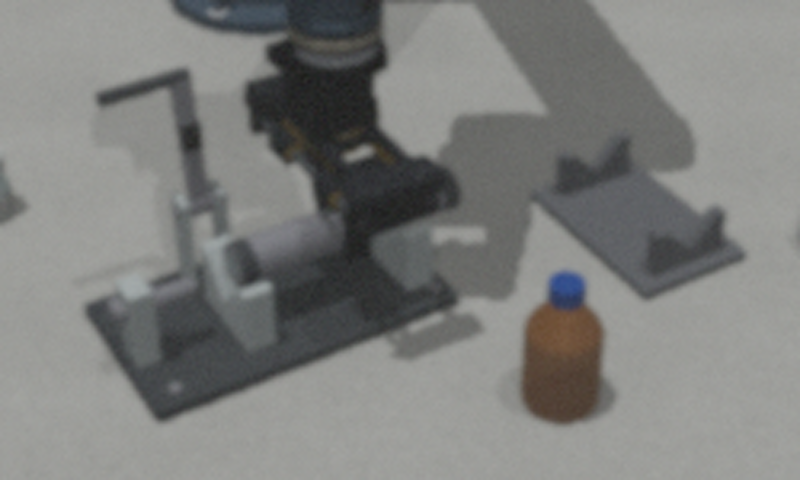

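View pics/w3.png

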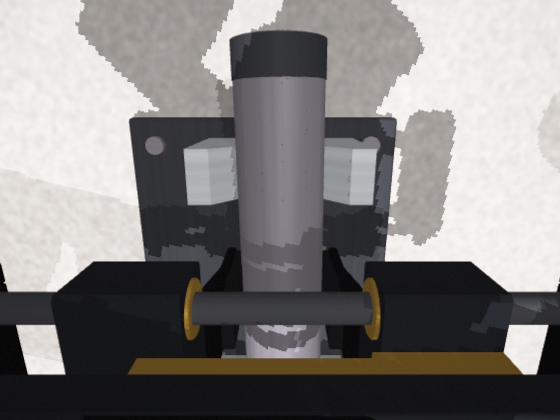

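Request:
{"fn": "apply_moves", "kwargs": {
  "motion": "0 0 0.0015 0 0 0 0.02; 0 0 0.003 0 0 0 0.02; 0 0 0.004 0 0 0 0.02; 0 0 0.005 0 0 0 0.02; 0 0 0.006 0 0 0 0.02; 0 0 0.0065 0 0 0 0.02; 0 0 0.007 0 0 0 0.02; 0 0 0.007 0 0 0 0.02"
}}

```text
time_s: 10.4
position: [0.5428, -0.0509, 0.0466]
tcp_rot: [[-0.243, 0.97, -0.0], [0.97, 0.243, 0.0], [0.0, -0.0, -1.0]]
force: [-0.5, 0.7, -3.4]
opening: 0.404
```

Request:
{"fn": "apply_moves", "kwargs": {
  "motion": "0 0 0.0003 0 0 0 0.02; 0 0 0.0006 0 0 0 0.02; 0 0 0.0009 0 0 0 0.02; 0 0 0.001 0 0 0 0.02; 0 0 0.001 0 0 0 0.02; 0 0 0.001 0 0 0 0.02; 0 0 0.001 0 0 0 0.02; 0 0 0.001 0 0 0 0.02"
}}

```text
time_s: 11.4
position: [0.5428, -0.0509, 0.0464]
tcp_rot: [[-0.243, 0.97, 0.0], [0.97, 0.243, -0.0], [-0.0, 0.0, -1.0]]
force: [-3.0, -0.2, 5.4]
opening: 0.405
```

Request:
{"fn": "apply_moves", "kwargs": {
  "motion": "0 0 -0.0003 0 0 0 0.02; 0 0 -0.0006 0 0 0 0.02; 0 0 -0.0006 0 0 0 0.02; 0 0 -0.0006 0 0 0 0.04; 0 0 -0.0006 0 0 0 0.06; 0 0 -0.0006 0 0 0 0.075; 0 0 -0.0006 0 0 0 0.08; 0 0 -0.0006 0 0 0 0.08"
}}

```text
time_s: 12.4
position: [0.5429, -0.0509, 0.0461]
tcp_rot: [[-0.243, 0.97, 0.0], [0.97, 0.243, -0.0], [-0.0, 0.0, -1.0]]
force: [-0.9, 0.7, 0.6]
opening: 0.826
```

Request:
{"fn": "apply_moves", "kwargs": {
  "motion": "0 0 -0.003 0 0 0 0.08; 0 0 -0.01 0 0 0 0.08; 0 0 -0.025 0 0 0 0.08; 0 0 -0.045 0 0 0 0.08; 0 0 -0.065 0 0 0 0.08; 0 0 -0.085 0 0 0 0.08; 0 0 -0.1 0 0 0 0.08; 0 0 -0.105 0 0 0 0.08"
}}

```text
time_s: 13.4
position: [0.5434, -0.051, 0.1527]
tcp_rot: [[-0.243, 0.97, 0.002], [0.97, 0.243, -0.001], [-0.001, 0.002, -1.0]]
force: [-0.5, 0.6, 0.3]
opening: 0.918
```

```bash
python3 - <<'E'
from h import *
s=bot.read_state();print(s['time_s'],s['position'],s['tcp_rot'].round(4),s['force'],s['moment'])
im=bot.capture("scene");cv2.imwrite("pics/s4.png",cv2.resize(im[160:310,130:380,::-1],None,fx=3.2,fy=3.2,interpolation=cv2.INTER_CUBIC))
c=bot.get_calibration("wrist");im=bot.capture("wrist");cv2.imwrite("pics/w4.png",im[:,:,::-1]);np.save("w4.npy",c,allow_pickle=True)
E
```

```text
13.4 [ 0.54343897 -0.05104986  0.15268217] [[-2.43e-01  9.70e-01  2.40e-03]
 [ 9.70e-01  2.43e-01 -7.00e-04]
 [-1.30e-03  2.20e-03 -1.00e+00]] [-0.45037693  0.56902053  0.31753133] [ 0.0202329  -0.18053954  0.02920737]
```

View pics/s4.png

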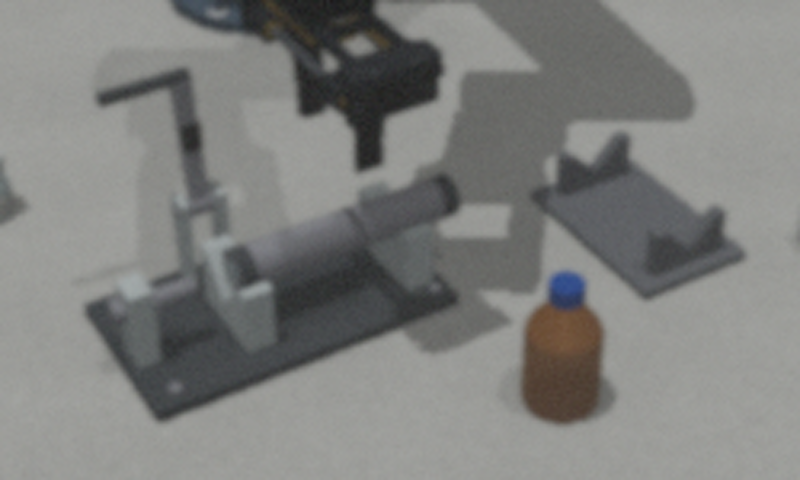

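View pics/w4.png

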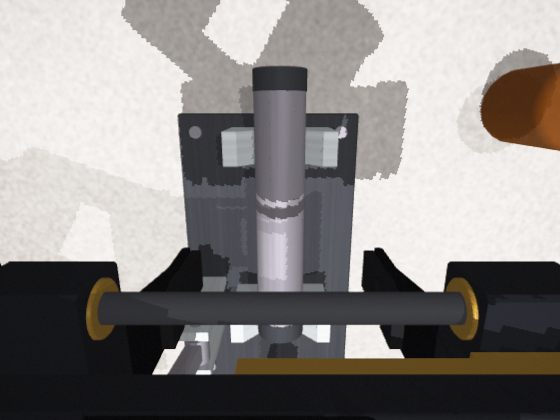

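Request:
{"fn": "apply_moves", "kwargs": {
  "motion": "0.02 0 0 0 0 0 0.05; 0.05 0 0 0 0 0 0.014; 0.085 0 0 0 0 0 0.014; 0.115 0 0 0 0 0 0.014; 0.128 0 0 0 0 0 0.014; 0.128 0 0.015 0 0 0 0.014; 0.128 0 0.035 0 0 0 0.014; 0.128 0 0.05 0 0 0 0.014"
}}

```text
time_s: 14.5
position: [0.5115, 0.0725, 0.0995]
tcp_rot: [[-0.242, 0.97, -0.001], [0.97, 0.242, -0.0], [0.0, -0.001, -1.0]]
force: [-0.4, 0.5, 0.8]
opening: 0.177
```

Request:
{"fn": "apply_moves", "kwargs": {
  "motion": "0 0 0.015 0 0 0 0.014; 0 0 0.03 0 0 0 0.014; 0 0 0.043 0 0 0 0.014; 0 0 0.052 0 0 0 0.014; 0 0 0.0555 0 0 0 0.014; 0 0 0.0555 0 0 0 0.014; 0 0 0.0555 0 0 0 0.014; 0 0 0.0555 0 0 0 0.014"
}}

```text
time_s: 15.5
position: [0.512, 0.0733, 0.0461]
tcp_rot: [[-0.243, 0.97, 0.001], [0.97, 0.243, -0.0], [-0.0, 0.001, -1.0]]
force: [-0.9, -0.5, 0.0]
opening: 0.16
```

```bash
python3 - <<'E'
from h import *
s=bot.read_state();print(s['time_s'],s['position'],s['tcp_rot'].round(4),s['force'],s['moment'])
im=bot.capture("scene");cv2.imwrite("pics/s5.png",cv2.resize(im[160:310,130:380,::-1],None,fx=3.2,fy=3.2,interpolation=cv2.INTER_CUBIC))
c=bot.get_calibration("top");im=bot.capture("top");cv2.imwrite("pics/t5.png",cv2.resize(im[155:245,245:385,::-1],None,fx=5.7,fy=5.7,interpolation=cv2.INTER_CUBIC))
E
```

```text
15.5 [0.51202583 0.07328185 0.04608461] [[-2.43e-01  9.70e-01  9.00e-04]
 [ 9.70e-01  2.43e-01 -1.00e-04]
 [-3.00e-04  9.00e-04 -1.00e+00]] [-0.86762988 -0.4775892   0.00156151] [-0.02673301 -0.14635844  0.04121703]
```

View pics/s5.png

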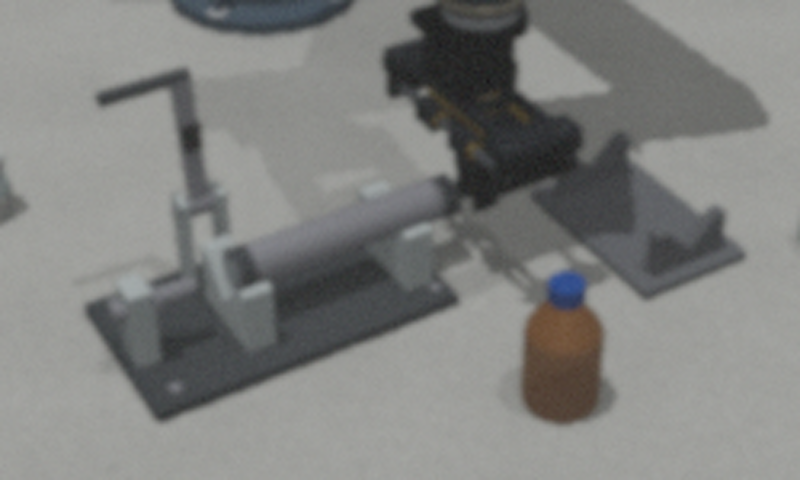

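View pics/t5.png

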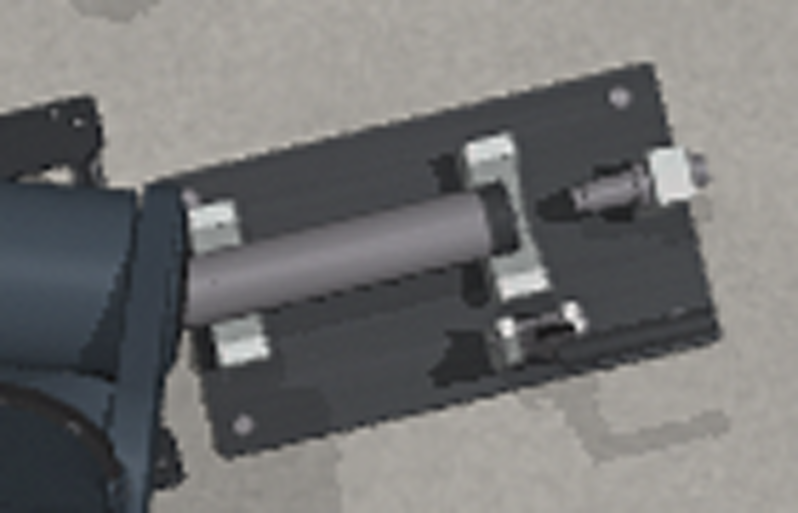

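```bash
python3 - <<'E'
from h import *
c=bot.get_calibration("top")
p=np.array([.5472,-.0749,.2453])
def yat(px,z):
    f=lambda v:(proj(T2(p,[(v[0],v[1],z)]),c)[0]-px)
    return least_squares(f,[0,-.1]).x
B=lambda u,v:((u+.5)/6-.5+265,(v+.5)/6-.5+155)
D=lambda u,v:((u+.5)/5.7-.5+245,(v+.5)/5.7-.5+155)
print("tip",yat(B(483,207),.062),yat(D(574,198),.062),"collar",yat(B(512,200),.062),"block+y",yat(B(566,180),.082))
print("tube end top",yat(D(513,218),.075), yat(D(519,218),.062))
im=cv2.imread("pics/top0.png");cv2.imwrite("pics/tipz.png",cv2.resize(im[175:200,335:375],None,fx=18,fy=18,interpolation=cv2.INTER_CUBIC))
E
```

```text
tip [ 0.00164888 -0.10733188] [ 0.00083727 -0.10773685] collar [ 0.00167074 -0.12157524] block+y [ 0.00348252 -0.14556168]
tube end top [-0.00269273 -0.07402375] [-0.00249973 -0.07848726]
```

View pics/tipz.png

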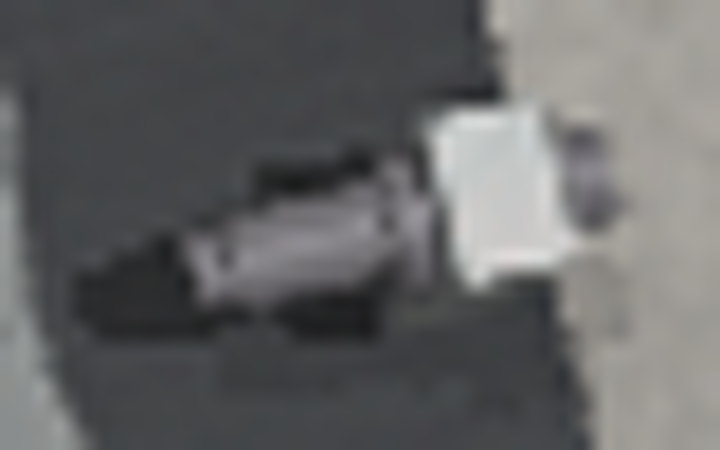

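Request:
{"fn": "apply_moves", "kwargs": {
  "motion": "-0.003 0 0 0 0 0 0.014; -0.007 0 0 0 0 0 0.014; -0.011 0 0 0 0 0 0.014; -0.014 0 0 0 0 0 0.014; -0.0155 0 0 0 0 0 0.014; -0.017 0 0 0 0 0 0.014; -0.0185 0 0 0 0 0 0.014; -0.02 0 0 0 0 0 0.014"
}}

```text
time_s: 16.6
position: [0.5165, 0.0542, 0.0456]
tcp_rot: [[-0.243, 0.97, -0.0], [0.97, 0.243, 0.0], [0.0, -0.0, -1.0]]
force: [-0.3, 4.1, 0.7]
opening: 0.16
```

Request:
{"fn": "apply_moves", "kwargs": {
  "motion": "-0.001 0 0 0 0 0 0.014; -0.002 0 0 0 0 0 0.014; -0.003 0 0 0 0 0 0.014; -0.004 0 0 0 0 0 0.014; -0.005 0 0 0 0 0 0.014; -0.006 0 0 0 0 0 0.014; -0.007 0 0 0 0 0 0.014; -0.008 0 0 0 0 0 0.014"
}}

```text
time_s: 17.6
position: [0.5186, 0.046, 0.0456]
tcp_rot: [[-0.243, 0.97, 0.0], [0.97, 0.243, 0.0], [0.0, 0.0, -1.0]]
force: [0.3, 4.3, -0.8]
opening: 0.16
```

Request:
{"fn": "apply_moves", "kwargs": {
  "motion": "-0.0015 0 0 0 0 0 0.014; -0.003 0 0 0 0 0 0.014; -0.0045 0 0 0 0 0 0.014; -0.006 0 0 0 0 0 0.014; -0.0075 0 0 0 0 0 0.014; -0.009 0 0 0 0 0 0.014; -0.0105 0 0 0 0 0 0.014; -0.012 0 0 0 0 0 0.014"
}}

```text
time_s: 18.6
position: [0.5215, 0.0344, 0.0456]
tcp_rot: [[-0.243, 0.97, -0.0], [0.97, 0.243, 0.0], [0.0, 0.0, -1.0]]
force: [0.6, 3.5, -0.6]
opening: 0.16
```

```bash
python3 - <<'E'
from h import *
s=bot.read_state();print(s['time_s'],s['position'],s['force'],s['moment'])
c=bot.get_calibration("top");im=bot.capture("top");cv2.imwrite("pics/t6.png",cv2.resize(im[155:245,245:385,::-1],None,fx=5.7,fy=5.7,interpolation=cv2.INTER_CUBIC))
E
```

```text
18.6 [0.521463   0.03438136 0.04564245] [ 0.58898991  3.49890149 -0.58170868] [ 0.61911242 -0.1620944  -0.01495889]
```

View pics/t6.png

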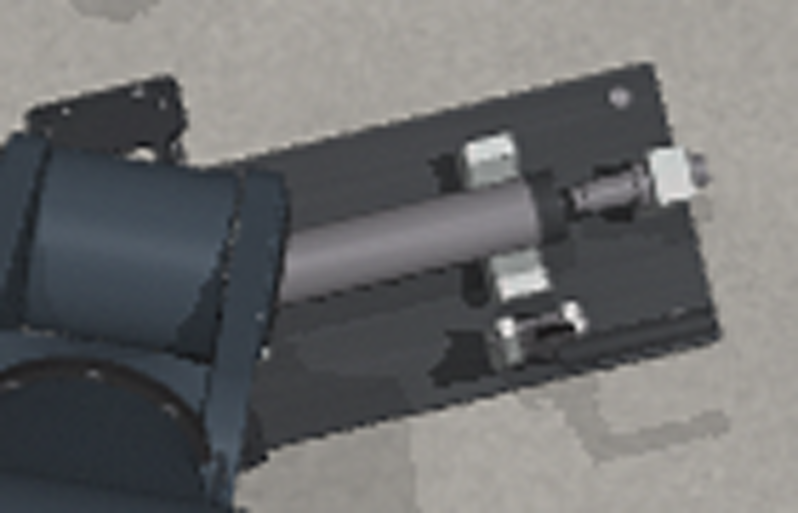

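Request:
{"fn": "apply_moves", "kwargs": {
  "motion": "-0.0005 0 0 0 0 0 0.014; -0.001 0 0 0 0 0 0.014; -0.0015 0 0 0 0 0 0.014; -0.002 0 0 0 0 0 0.014; -0.0025 0 0 0 0 0 0.014; -0.003 0 0 0 0 0 0.014; -0.0035 0 0 0 0 0 0.014; -0.004 0 0 0 0 0 0.014"
}}

```text
time_s: 19.65
position: [0.5224, 0.0306, 0.0456]
tcp_rot: [[-0.243, 0.97, 0.0], [0.97, 0.243, 0.0], [-0.0, 0.0, -1.0]]
force: [0.4, 4.6, 0.1]
opening: 0.16
```

Request:
{"fn": "apply_moves", "kwargs": {
  "motion": "-0.0003 0 0 0 0 0 0.014; -0.0006 0 0 0 0 0 0.014; -0.0009 0 0 0 0 0 0.014; -0.0012 0 0 0 0 0 0.014; -0.0014 0 0 0 0 0 0.014; -0.0016 0 0 0 0 0 0.014; -0.0018 0 0 0 0 0 0.014; -0.002 0 0 0 0 0 0.014"
}}

```text
time_s: 20.65
position: [0.5229, 0.0286, 0.0457]
tcp_rot: [[-0.243, 0.97, -0.0], [0.97, 0.243, 0.0], [0.0, -0.0, -1.0]]
force: [-0.0, 4.4, -0.1]
opening: 0.16
```

Request:
{"fn": "apply_moves", "kwargs": {
  "motion": "-0.0001 0 0 0 0 0 0.014; -0.0002 0 0 0 0 0 0.014; -0.0004 0 0 0 0 0 0.014; -0.0005 0 0 0 0 0 0.014; -0.0006 0 0 0 0 0 0.014; -0.0007 0 0 0 0 0 0.014; -0.0008 0 0 0 0 0 0.014; -0.0008 0 0 0 0 0 0.014"
}}

```text
time_s: 21.65
position: [0.5231, 0.0279, 0.0457]
tcp_rot: [[-0.243, 0.97, 0.0], [0.97, 0.243, -0.0], [-0.0, 0.0, -1.0]]
force: [0.1, 4.6, 0.6]
opening: 0.158
```

Request:
{"fn": "apply_moves", "kwargs": {
  "motion": "-0.0001 0 0 0 0 0 0.014; -0.0002 0 0 0 0 0 0.014; -0.0003 0 0 0 0 0 0.014; -0.0004 0 0 0 0 0 0.014; -0.0005 0 0 0 0 0 0.014; -0.0006 0 0 0 0 0 0.014; -0.0007 0 0 0 0 0 0.014; -0.0007 0 0 0 0 0 0.014"
}}

```text
time_s: 22.65
position: [0.5232, 0.0273, 0.0457]
tcp_rot: [[-0.243, 0.97, -0.0], [0.97, 0.243, 0.0], [0.0, -0.0, -1.0]]
force: [0.2, 5.4, 0.1]
opening: 0.16
```

```bash
python3 - <<'E'
from h import *
s=bot.read_state();print(s['time_s'],s['position'],s['force'],s['moment'])
im=bot.capture("top");cv2.imwrite("pics/t7.png",cv2.resize(im[175:200,335:375,::-1],None,fx=18,fy=18,interpolation=cv2.INTER_CUBIC))
E
```

```text
22.65 [0.52323192 0.02728117 0.04565275] [0.2405792  5.4081589  0.10075101] [ 0.75554112 -0.168619    0.03733361]
```

View pics/t7.png

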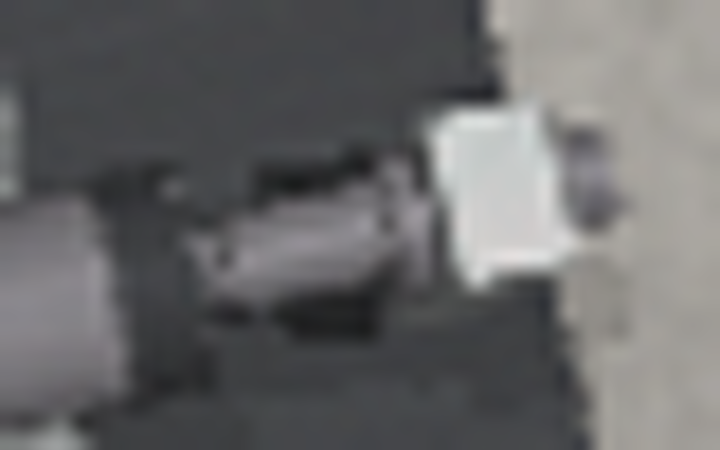

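Request:
{"fn": "apply_moves", "kwargs": {
  "motion": "-0.0002 0 0 0 0 0 0.014; -0.0004 0 0 0 0 0 0.014; -0.0006 0 0 0 0 0 0.014; -0.0008 0 0 0 0 0 0.014; -0.0009 0 0 0 0 0 0.014; -0.001 0 0 0 0 0 0.014; -0.0011 0 0 0 0 0 0.014; -0.0012 0 0 0 0 0 0.014"
}}

```text
time_s: 23.7
position: [0.5235, 0.0262, 0.0457]
tcp_rot: [[-0.243, 0.97, -0.0], [0.97, 0.243, 0.0], [0.0, -0.0, -1.0]]
force: [1.4, 6.4, -0.4]
opening: 0.161
```

Request:
{"fn": "apply_moves", "kwargs": {
  "motion": "-0.0001 0 0 0 0 0 0.014; -0.0002 0 0 0 0 0 0.014; -0.0003 0 0 0 0 0 0.014; -0.0004 0 0 0 0 0 0.014; -0.0005 0 0 0 0 0 0.014; -0.0006 0 0 0 0 0 0.014; -0.0007 0 0 0 0 0 0.014; -0.0007 0 0 0 0 0 0.014"
}}

```text
time_s: 24.7
position: [0.5237, 0.0256, 0.0457]
tcp_rot: [[-0.243, 0.97, -0.0], [0.97, 0.243, 0.0], [0.0, 0.0, -1.0]]
force: [-0.0, 5.9, -0.4]
opening: 0.162
```

Request:
{"fn": "apply_moves", "kwargs": {
  "motion": "-0.0001 0 0 0 0 0 0.014; -0.0002 0 0 0 0 0 0.014; -0.0003 0 0 0 0 0 0.014; -0.0004 0 0 0 0 0 0.014; -0.0005 0 0 0 0 0 0.014; -0.0006 0 0 0 0 0 0.014; -0.0006 0 0 0 0 0 0.014; -0.0006 0 0 0 0 0 0.014"
}}

```text
time_s: 25.7
position: [0.5238, 0.025, 0.0457]
tcp_rot: [[-0.243, 0.97, -0.0], [0.97, 0.243, 0.0], [0.0, 0.0, -1.0]]
force: [-0.5, 5.1, 1.3]
opening: 0.159
```

Request:
{"fn": "apply_moves", "kwargs": {
  "motion": "-0.0001 0 0 0 0 0 0.014; -0.0002 0 0 0 0 0 0.014; -0.0003 0 0 0 0 0 0.014; -0.0004 0 0 0 0 0 0.014; -0.0005 0 0 0 0 0 0.014; -0.0006 0 0 0 0 0 0.014; -0.0006 0 0 0 0 0 0.014; -0.0006 0 0 0 0 0 0.014"
}}

```text
time_s: 26.7
position: [0.5239, 0.0245, 0.0457]
tcp_rot: [[-0.243, 0.97, -0.0], [0.97, 0.243, 0.0], [0.0, -0.0, -1.0]]
force: [-0.1, 5.4, -0.6]
opening: 0.163
```

Request:
{"fn": "apply_moves", "kwargs": {
  "motion": "-0.0001 0 0 0 0 0 0.014; -0.0002 0 0 0 0 0 0.014; -0.0003 0 0 0 0 0 0.014; -0.0004 0 0 0 0 0 0.014; -0.0005 0 0 0 0 0 0.014; -0.0006 0 0 0 0 0 0.014; -0.0006 0 0 0 0 0 0.014; -0.0006 0 0 0 0 0 0.014"
}}

```text
time_s: 27.7
position: [0.5241, 0.0239, 0.0457]
tcp_rot: [[-0.243, 0.97, -0.0], [0.97, 0.243, 0.0], [0.0, 0.0, -1.0]]
force: [0.4, 5.0, 0.2]
opening: 0.163
```

Request:
{"fn": "apply_moves", "kwargs": {
  "motion": "-0.0001 0 0 0 0 0 0.014; -0.0002 0 0 0 0 0 0.014; -0.0003 0 0 0 0 0 0.014; -0.0004 0 0 0 0 0 0.014; -0.0005 0 0 0 0 0 0.014; -0.0006 0 0 0 0 0 0.014; -0.0006 0 0 0 0 0 0.014; -0.0006 0 0 0 0 0 0.014"
}}

```text
time_s: 28.7
position: [0.5242, 0.0234, 0.0456]
tcp_rot: [[-0.243, 0.97, -0.0], [0.97, 0.243, 0.0], [0.001, -0.0, -1.0]]
force: [0.2, 5.6, -0.5]
opening: 0.16
```

```bash
python3 - <<'E'
from h import *
im=bot.capture("top");cv2.imwrite("pics/t8.png",cv2.resize(im[175:200,335:375,::-1],None,fx=18,fy=18,interpolation=cv2.INTER_CUBIC))
E
```

```text
(no output)
```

View pics/t8.png

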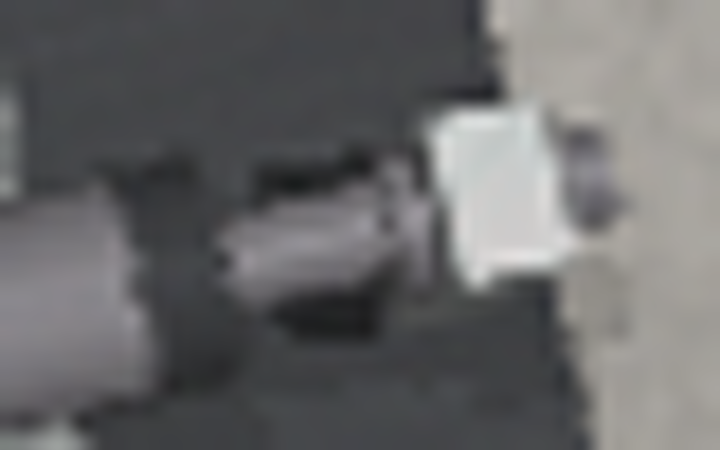

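Request:
{"fn": "apply_moves", "kwargs": {
  "motion": "-0.0001 0 0 0 0 0 0.014; -0.0002 0 0 0 0 0 0.014; -0.0003 0 0 0 0 0 0.014; -0.0004 0 0 0 0 0 0.014; -0.0005 0 0 0 0 0 0.014; -0.0005 0 0 0 0 0 0.014; -0.0005 0 0 0 0 0 0.014; -0.0005 0 0 0 0 0 0.014"
}}

```text
time_s: 29.75
position: [0.5242, 0.0233, 0.0457]
tcp_rot: [[-0.243, 0.97, -0.0], [0.97, 0.243, 0.001], [0.001, -0.0, -1.0]]
force: [1.0, 7.1, 0.1]
opening: 0.161
```

Request:
{"fn": "apply_moves", "kwargs": {
  "motion": "-0.0002 0 0 0 0 0 0.014; -0.0004 0 0 0 0 0 0.014; -0.0006 0 0 0 0 0 0.014; -0.0008 0 0 0 0 0 0.014; -0.0009 0 0 0 0 0 0.014; -0.0009 0 0 0 0 0 0.014; -0.0009 0 0 0 0 0 0.014; -0.0009 0 0 0 0 0 0.014"
}}

```text
time_s: 30.75
position: [0.5242, 0.0232, 0.0457]
tcp_rot: [[-0.242, 0.97, -0.001], [0.97, 0.242, 0.002], [0.002, -0.0, -1.0]]
force: [1.3, 10.6, 1.2]
opening: 0.166
```

```bash
python3 - <<'E'
from h import *
c=bot.get_calibration("scene")
p=np.array([.5475,-.0742,.2453])
px=(np.array([(100,99),(187,76)])+.5)/3.2-.5+[130,160]
H=np.array([(65,95,12),(65,-172,12),(-85,-172,12),(-85,95,12)])/1e3
print((proj(T2(p,H),c)-[130,160])*3.2)
for q in np.arange(1.4,1.9,.05):
    P=[(-.062+.112*np.cos(q),y,.088+.112*np.sin(q)) for y in(-.138,-.072)]
    print(round(q,2),((proj(T2(p,P),c)-px)*3.2).round(1).tolist())
E
```

```text
[[460.51103667 291.74174092]
 [156.25876672 411.29288504]
 [ 82.85433155 300.41616515]
 [369.86121266 199.44050314]]
1.4 [[16.1, 21.8], [12.0, 19.8]]
1.45 [[13.1, 17.4], [8.9, 15.5]]
1.5 [[10.1, 13.2], [5.8, 11.6]]
1.55 [[7.2, 9.4], [2.7, 7.9]]
1.6 [[4.4, 6.0], [-0.4, 4.7]]
1.65 [[1.7, 2.9], [-3.3, 1.7]]
1.7 [[-1.0, 0.1], [-6.2, -0.9]]
1.75 [[-3.6, -2.3], [-9.1, -3.1]]
1.8 [[-6.1, -4.3], [-11.8, -5.1]]
1.85 [[-8.5, -6.0], [-14.5, -6.6]]
```

Request:
{"fn": "apply_moves", "kwargs": {
  "motion": "0.001 0 0 0 0 0 0.014; 0.003 0 0 0 0 0 0.014; 0.008 0 0 0 0 0 0.014; 0.015 0 0 0 0 0 0.014; 0.022 0 -0.01 0 0 0 0; 0.022 0 -0.04 0 0 0 0; 0.022 0 -0.08 0 0 0 0; 0.022 0 -0.12 0 0 0 0"
}}

```text
time_s: 31.75
position: [0.5189, 0.0434, 0.1673]
tcp_rot: [[-0.243, 0.97, 0.0], [0.97, 0.243, -0.0], [-0.0, -0.0, -1.0]]
force: [0.0, 0.4, -0.3]
opening: 0.003
```

Request:
{"fn": "apply_moves", "kwargs": {
  "motion": "0 0 -0.03 0 0 0 0; 0 0 -0.07 0 0 0 0; -0.03 -0.015 -0.104 0 0 0 0; -0.075 -0.035 -0.104 0 0 0 0; -0.12 -0.055 -0.104 0 0 0 0; -0.165 -0.076 -0.104 0 0 0 0; -0.205 -0.096 -0.104 0 0 0 0; -0.235 -0.11 -0.104 0 0 0 0"
}}

```text
time_s: 32.75
position: [0.4689, -0.213, 0.2703]
tcp_rot: [[-0.242, 0.97, 0.0], [0.97, 0.242, -0.001], [-0.001, 0.0, -1.0]]
force: [1.0, 0.7, -0.0]
opening: 0.002
```

Request:
{"fn": "apply_moves", "kwargs": {
  "motion": "0 0 0.01 0 0 0 0; 0 0 0.025 0 0 0 0; 0 0 0.045 0 0 0 0; 0 0 0.065 0 0 0 0; 0 0 0.08 0 0 0 0; 0 0 0.085 0 0 0 0; 0 0 0.085 0 0 0 0; 0 0 0.085 0 0 0 0"
}}

```text
time_s: 33.75
position: [0.4702, -0.2119, 0.1852]
tcp_rot: [[-0.243, 0.97, 0.001], [0.97, 0.243, -0.001], [-0.001, 0.001, -1.0]]
force: [-0.1, -0.3, 0.3]
opening: 0.005
```

```bash
python3 - <<'E'
from h import *
s=bot.read_state();print(s['time_s'],s['position'],s['force'],s['moment'])
im=bot.capture("scene");cv2.imwrite("pics/s9.png",cv2.resize(im[130:310,90:340,::-1],None,fx=3.2,fy=3.2,interpolation=cv2.INTER_CUBIC))
im=bot.capture("wrist");cv2.imwrite("pics/w9.png",im[:,:,::-1])
im=bot.capture("top");cv2.imwrite("pics/t9.png",cv2.resize(im[155:265,245:385,::-1],None,fx=5,fy=5,interpolation=cv2.INTER_CUBIC))
E
```

```text
33.75 [ 0.47016779 -0.21187061  0.18521789] [-0.07101771 -0.32460645  0.3072922 ] [ 0.00067233 -0.10574027 -0.00743071]
```

View pics/s9.png

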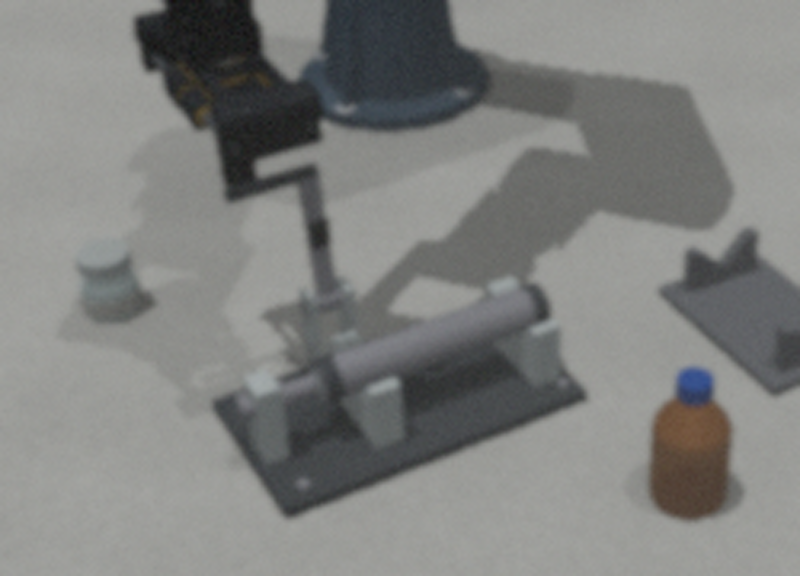

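View pics/w9.png

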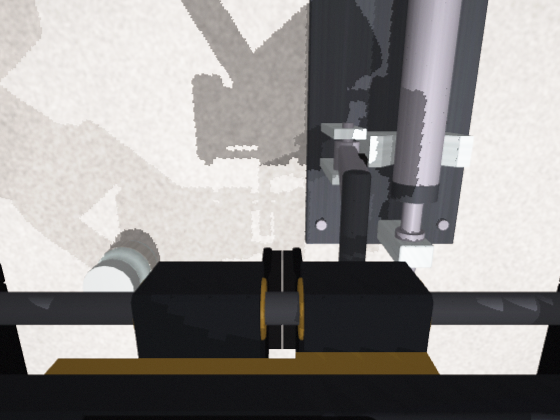

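View pics/t9.png

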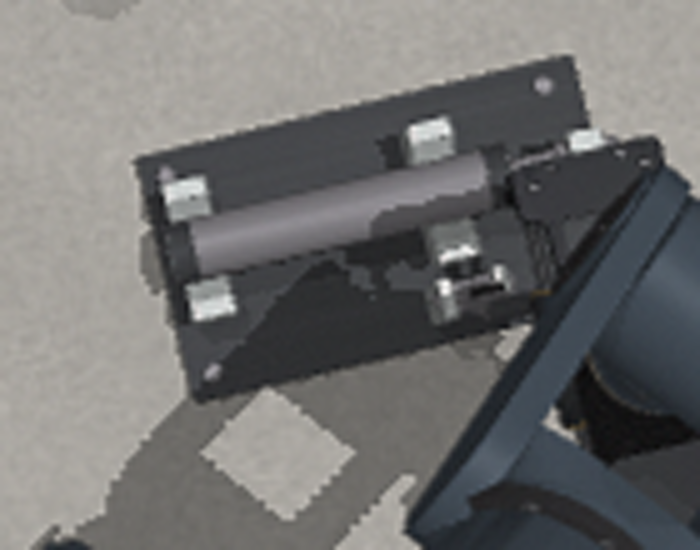

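Request:
{"fn": "apply_moves", "kwargs": {
  "motion": "0 0.006 0 0 0 0 0; 0 0.012 0 0 0 0 0; 0 0.018 0 0 0 0 0; 0 0.026 0 0 0 0 0; 0 0.035 0 0 0 0 0; 0 0.044 0 0 0 0 0; 0 0.053 0 0 0 0 0; 0 0.06 0 0 0 0 0"
}}

```text
time_s: 34.9
position: [0.528, -0.1967, 0.1841]
tcp_rot: [[-0.243, 0.97, -0.001], [0.97, 0.243, 0.001], [0.001, -0.001, -1.0]]
force: [-2.7, 0.1, -1.2]
opening: 0.005
```

```bash
python3 - <<'E'
from h import *
im=bot.capture("scene");cv2.imwrite("pics/s10.png",cv2.resize(im[130:310,90:340,::-1],None,fx=3.2,fy=3.2,interpolation=cv2.INTER_CUBIC))
E
```

```text
(no output)
```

View pics/s10.png

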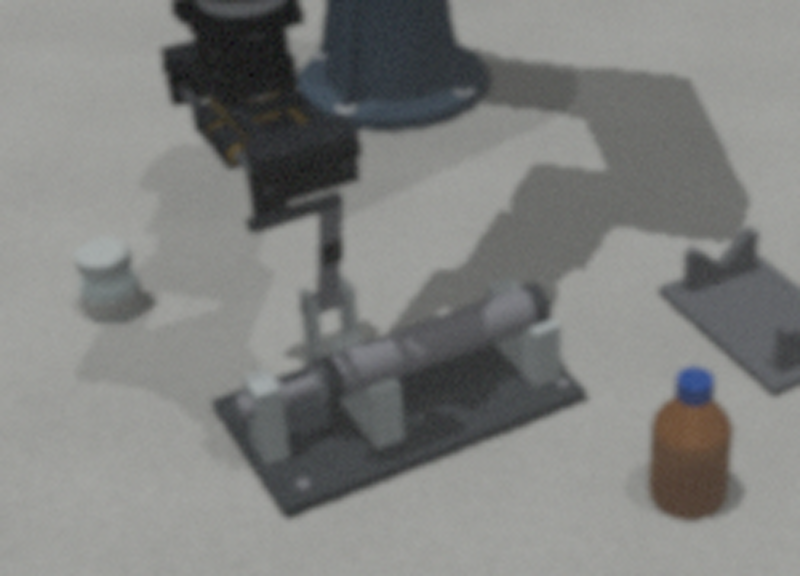

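Works as expected (2.7 N push). Continue.

Request:
{"fn": "apply_moves", "kwargs": {
  "motion": "0 0.008 0.002 0 0 0 0; 0 0.016 0.005 0 0 0 0; 0 0.024 0.009 0 0 0 0; 0 0.032 0.014 0 0 0 0; 0 0.039 0.019 0 0 0 0; 0 0.046 0.025 0 0 0 0; 0 0.052 0.031 0 0 0 0; 0 0.055 0.035 0 0 0 0"
}}

```text
time_s: 35.95
position: [0.5815, -0.1836, 0.1491]
tcp_rot: [[-0.243, 0.97, -0.0], [0.97, 0.243, 0.0], [0.0, -0.0, -1.0]]
force: [-0.8, 0.1, 2.2]
opening: 0.004
```

```bash
python3 - <<'E'
from h import *
im=bot.capture("scene");cv2.imwrite("pics/s11.png",cv2.resize(im[130:310,90:340,::-1],None,fx=3.2,fy=3.2,interpolation=cv2.INTER_CUBIC))
im=bot.capture("wrist");cv2.imwrite("pics/w11.png",im[:,:,::-1])
E
```

```text
(no output)
```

View pics/s11.png

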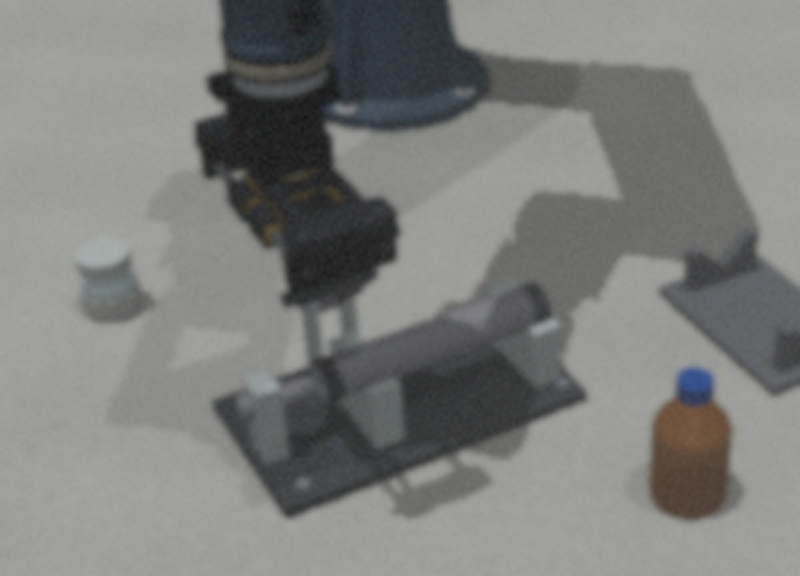

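View pics/w11.png

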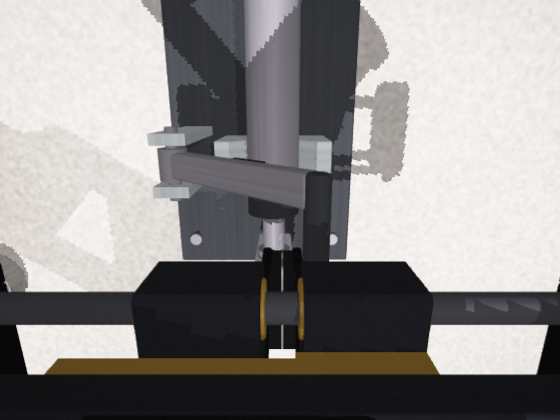

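Request:
{"fn": "apply_moves", "kwargs": {
  "motion": "0 -0.004 0 0 0 0 0; 0 -0.005 -0.015 0 0 0 0; 0 -0.004 -0.032 0 0 0 0; 0 0.008 -0.034 0 0 0 0; 0 0.018 -0.034 0 0 0 0; 0 0.021 -0.032 0 0 0 0; 0 0.021 -0.026 0 0 0 0; 0 0.021 -0.02 0 0 0 0"
}}

```text
time_s: 37.05
position: [0.6012, -0.1784, 0.1686]
tcp_rot: [[-0.243, 0.97, -0.001], [0.97, 0.243, 0.001], [0.001, -0.001, -1.0]]
force: [3.9, 1.1, 5.2]
opening: 0.004
```

```bash
python3 - <<'E'
from h import *
im=bot.capture("wrist");cv2.imwrite("pics/w12.png",im[:,:,::-1])
im=bot.capture("scene");cv2.imwrite("pics/s12.png",cv2.resize(im[130:310,90:340,::-1],None,fx=3.2,fy=3.2,interpolation=cv2.INTER_CUBIC))
E
```

```text
(no output)
```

View pics/w12.png

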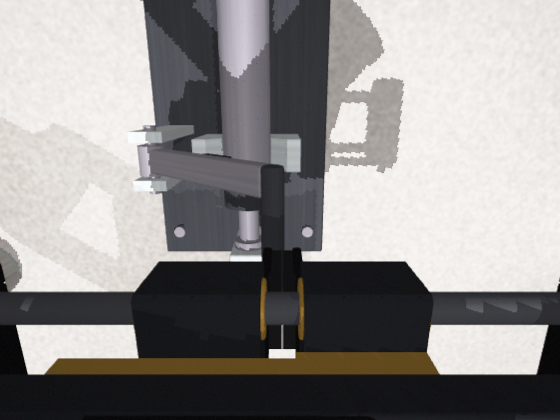

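View pics/s12.png

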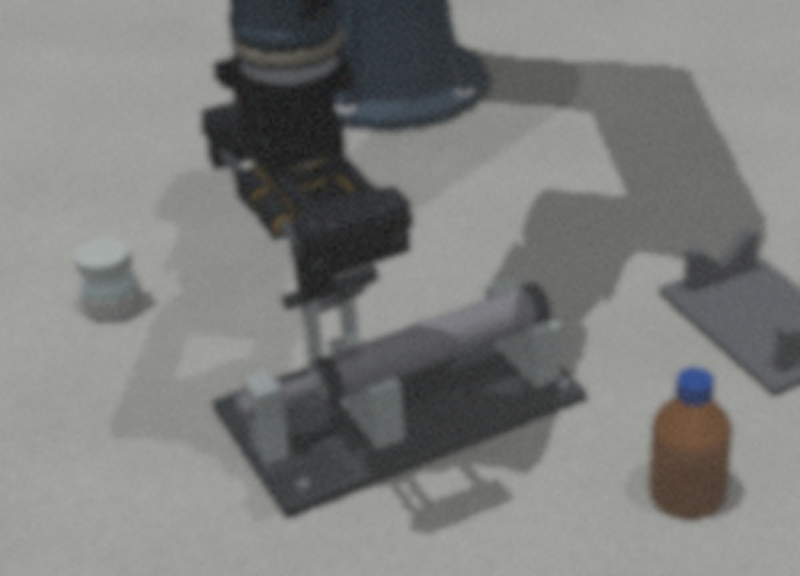

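Request:
{"fn": "apply_moves", "kwargs": {
  "motion": "0 0.003 0.006 0 0 0 0; 0 0.006 0.013 0 0 0 0; 0 0.011 0.02 0 0 0 0; 0 0.015 0.027 0 0 0 0; 0 0.018 0.035 0 0 0 0; 0 0.021 0.043 0 0 0 0; 0 0.022 0.049 0 0 0 0; 0 0.022 0.053 0 0 0 0"
}}

```text
time_s: 38.15
position: [0.6224, -0.1731, 0.1158]
tcp_rot: [[-0.243, 0.97, -0.001], [0.97, 0.243, 0.001], [0.001, -0.001, -1.0]]
force: [1.0, 0.4, 2.5]
opening: 0.005
```

```bash
python3 - <<'E'
from h import *
im=bot.capture("wrist");cv2.imwrite("pics/w13.png",im[:,:,::-1])
E
```

```text
(no output)
```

View pics/w13.png

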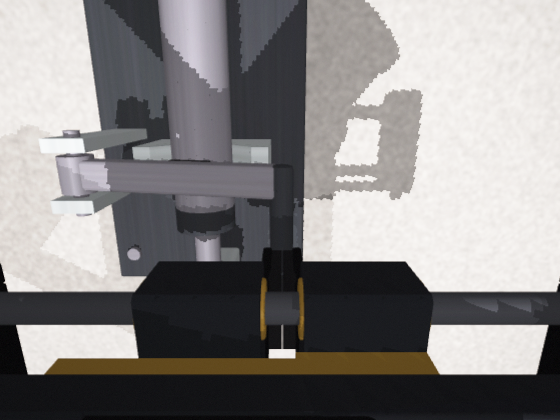

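Request:
{"fn": "apply_moves", "kwargs": {
  "motion": "0 0 0.002 0 0 0 0; 0 0 0.004 0 0 0 0; 0 0.001 0.006 0 0 0 0; 0 0.001 0.008 0 0 0 0; 0 0.001 0.01 0 0 0 0; 0 0.001 0.012 0 0 0 0; 0 0.001 0.014 0 0 0 0; 0 0.001 0.015 0 0 0 0"
}}

```text
time_s: 39.2
position: [0.6243, -0.1732, 0.1016]
tcp_rot: [[-0.243, 0.97, 0.001], [0.97, 0.243, -0.0], [-0.0, 0.001, -1.0]]
force: [1.3, -0.2, 1.1]
opening: 0.002
```

Request:
{"fn": "apply_moves", "kwargs": {
  "motion": "0 0 0.0006 0 0 0 0; 0 0 0.0012 0 0 0 0; 0 0 0.0018 0 0 0 0; 0 0 0.0024 0 0 0 0; 0 0 0.003 0 0 0 0; 0 0 0.0035 0 0 0 0; 0 0 0.004 0 0 0 0; 0 0 0.004 0 0 0 0"
}}

```text
time_s: 40.2
position: [0.6238, -0.1731, 0.0975]
tcp_rot: [[-0.243, 0.97, -0.0], [0.97, 0.243, -0.0], [0.0, -0.0, -1.0]]
force: [-0.7, -1.1, 1.3]
opening: 0.007
```

Approaching contact (~0.094–0.095); small steps now.

Request:
{"fn": "apply_moves", "kwargs": {
  "motion": "0 0 0.0003 0 0 0 0; 0 0 0.0006 0 0 0 0; 0 0 0.0009 0 0 0 0; 0 0 0.0012 0 0 0 0; 0 0 0.0015 0 0 0 0; 0 0 0.0018 0 0 0 0; 0 0 0.002 0 0 0 0; 0 0 0.002 0 0 0 0"
}}

```text
time_s: 41.2
position: [0.6239, -0.173, 0.0956]
tcp_rot: [[-0.243, 0.97, -0.0], [0.97, 0.243, 0.0], [0.0, -0.0, -1.0]]
force: [0.3, -0.1, 0.2]
opening: 0.007
```

Request:
{"fn": "apply_moves", "kwargs": {
  "motion": "0 0 0.0002 0 0 0 0; 0 0 0.0004 0 0 0 0; 0 0 0.0006 0 0 0 0; 0 0 0.0008 0 0 0 0; 0 0 0.001 0 0 0 0; 0 0 0.001 0 0 0 0; 0 0 0.001 0 0 0 0; 0 0 0.001 0 0 0 0"
}}

```text
time_s: 42.2
position: [0.6239, -0.173, 0.0946]
tcp_rot: [[-0.243, 0.97, -0.0], [0.97, 0.243, 0.0], [0.0, 0.0, -1.0]]
force: [1.0, -0.7, 1.1]
opening: 0.005
```

Request:
{"fn": "apply_moves", "kwargs": {
  "motion": "0 0 0.0002 0 0 0 0; 0 0 0.0004 0 0 0 0; 0 0 0.0006 0 0 0 0; 0 0 0.0008 0 0 0 0; 0 0 0.0008 0 0 0 0; 0 0 0.0008 0 0 0 0; 0 0 0.0008 0 0 0 0; 0 0 0.0008 0 0 0 0"
}}

```text
time_s: 43.2
position: [0.624, -0.173, 0.094]
tcp_rot: [[-0.243, 0.97, 0.0], [0.97, 0.243, 0.0], [-0.0, 0.0, -1.0]]
force: [1.7, 1.2, 4.5]
opening: 0.006
```

Request:
{"fn": "apply_moves", "kwargs": {
  "motion": "0 0 0.0001 0 0 0 0; 0 0 0.0002 0 0 0 0; 0 0 0.0003 0 0 0 0; 0 0 0.0004 0 0 0 0; 0 0 0.0005 0 0 0 0; 0 0 0.0005 0 0 0 0; 0 0 0.0005 0 0 0 0; 0 0 0.0005 0 0 0 0"
}}

```text
time_s: 44.2
position: [0.624, -0.173, 0.0939]
tcp_rot: [[-0.243, 0.97, 0.0], [0.97, 0.243, -0.0], [-0.0, 0.0, -1.0]]
force: [-0.6, 0.7, 6.7]
opening: 0.002
```

Request:
{"fn": "apply_moves", "kwargs": {
  "motion": "0 0 -0.0005 0 0 0 0; 0 0 -0.001 0 0 0 0; 0 0 -0.002 0 0 0 0; 0 0 -0.005 0 0 0 0; 0 0 -0.015 0 0 0 0; 0 0 -0.04 0 0 0 0; 0 0 -0.07 0 0 0 0; 0 0 -0.1 0 0 0 0"
}}

```text
time_s: 45.2
position: [0.6238, -0.1731, 0.1948]
tcp_rot: [[-0.243, 0.97, 0.0], [0.97, 0.243, -0.0], [-0.0, 0.0, -1.0]]
force: [0.6, -0.3, 0.0]
opening: 0.007
```

Request:
{"fn": "apply_moves", "kwargs": {
  "motion": "-0.02 0 -0.02 0 0 0 0; -0.05 0 -0.04 0 0 0 0; -0.09 0 -0.05 0 0 0 0; -0.13 -0.01 -0.05 0 0 0 0; -0.17 -0.02 -0.05 0 0 0 0; -0.2 -0.03 -0.05 0 0 0 0; -0.22 -0.03 -0.05 0 0 0 0; -0.22 -0.03 -0.05 0 0 0 0"
}}

```text
time_s: 46.2
position: [0.6478, -0.3953, 0.2434]
tcp_rot: [[-0.241, 0.971, 0.0], [0.971, 0.241, -0.0], [-0.0, 0.0, -1.0]]
force: [-0.2, 0.3, -0.3]
opening: 0.001
```

```bash
python3 - <<'E'
from h import *
s=bot.read_state();print(s['time_s'],s['position'],s['force'])
im=bot.capture("scene");cv2.imwrite("pics/s14.png",cv2.resize(im[130:310,90:340,::-1],None,fx=3.2,fy=3.2,interpolation=cv2.INTER_CUBIC))
im=bot.capture("top");cv2.imwrite("pics/t14.png",cv2.resize(im[155:265,245:385,::-1],None,fx=5.7,fy=5.7,interpolation=cv2.INTER_CUBIC)[:600])
cv2.imwrite("pics/t14z.png",cv2.resize(im[175:200,335:375,::-1],None,fx=18,fy=18,interpolation=cv2.INTER_CUBIC))
E
```

```text
46.2 [ 0.64784669 -0.39529654  0.24338806] [-0.24295797  0.25783325 -0.33398571]
```

View pics/s14.png

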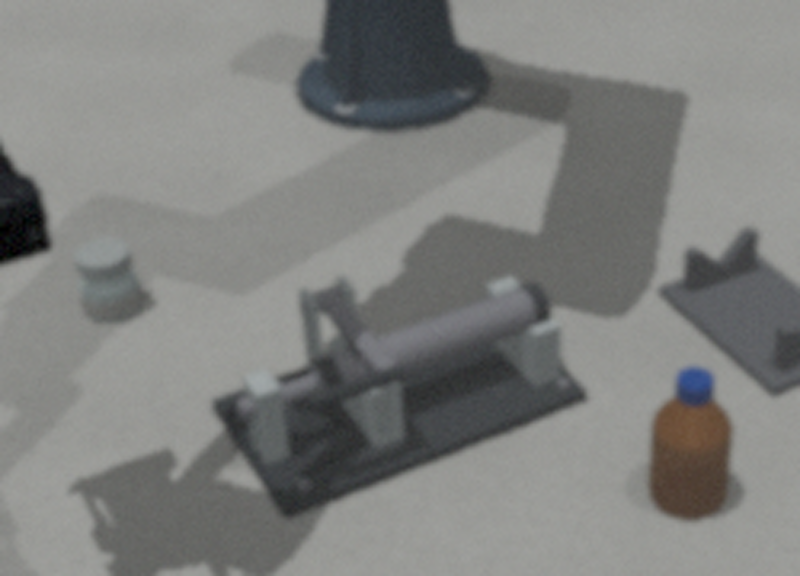

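View pics/t14.png

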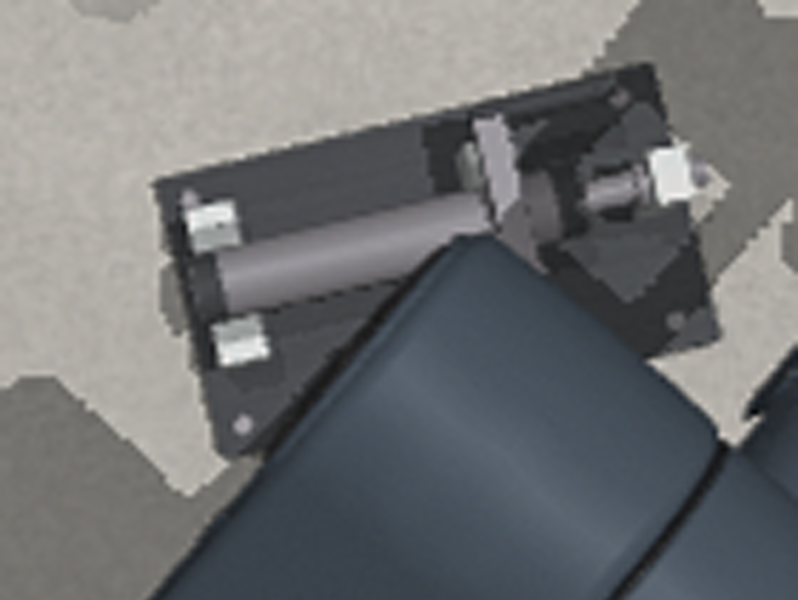

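View pics/t14z.png

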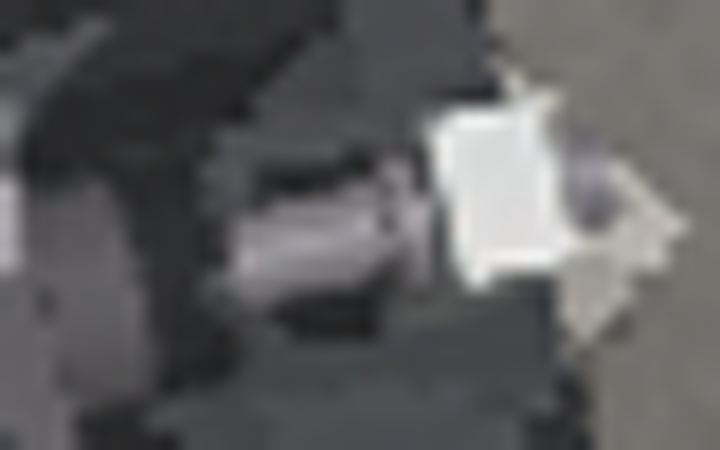

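```bash
python3 - <<'E'
from rig import bot
print(bot.hand_in())
E
```

```text
the job is handed in; nothing more can be done
None
```

The tube is seated in both V-rests, up against the hard stop, with the clamp arm down level on it. I handed in at about 46 s; the hand-in gave no verdict.

1. **Placing:** I gripped the tube at its middle and lowered it about 25 mm to +y of v_mid. It touched down with about 9 N of tool force, which I eased off before opening the fingers. The pictures showed it lying in both V's, clear of the stop.
2. **Sliding:** I pushed the +y end with slightly parted fingers, which took about 4 N of friction and about 5–6 N with the sprung tip engaged. At the hard stop the tool stopped moving and the force rose to 10.6 N, so I put roughly 5–6 N of that on the stop.
3. **Clamp:** I swung the handle over with closed fingers, then pressed it from above. It stalled at 6.7 N with the fingertips at 94 mm height, which is where the level arm should be. That works out to about 9 N at the pad.

The last pictures, taken with the arm clear and the tool force near zero, showed the tube seated with the tip pressed in and the clamp arm level. The bottle and jar looked unmoved in the last scene picture. The tip box was outside both final pictures, so I did not check it at the end; the arm never went near it after the tube was picked up.

- **Not measured:** the forces on the stop tip and the pad, which I inferred from the tool force.
- **Measurements that disagreed:** the top and wrist cameras differed by about 2 mm and 0.4° on the holder's pose. I went with the wrist picture for the sideways shift, and the next picture showed the tube centred in the V.

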